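Stack the brake-part cartons in the tilted rack

ROBOT

A 6-joint arm with a two-finger parallel gripper is mounted at the origin on the work surface. World frame = base frame: x ahead of the robot, y to its left, z up, the work surface at z = 0. Lengths are in m, angles in rad, forces in N, time in s.
With the tool pointing down it reaches from about 0.25 to 0.775 m from the base axis. Payload 4 kg.
Tool frame: the origin (TCP) lies at the very end of the fingers, on their centre line; the grasp point (between the pads) lies hold_point_z behind it (hold_point_z is the distance from the TCP to the grasp point, in m); z points along the fingers, y is the direction in which the jaws open and shut (so a half turn about z gives the same grasp; the last joint's range is limited). The gripper opens to 94 mm and grips with 3 to 60 N. Pads are 16 mm wide; open, the fingers measure 119 mm over their backs; the gripper's body (75 mm by 177 mm) begins 78 mm behind the grasp point.
Start: joints at [-0.103, 0.087, 1.371, -0, 1.684, -0.103], TCP at [0.55, -0, 0.206] pointing down, gripper open.
Joint ranges: [-3.1, 3.1], [-0.76, 2.03], [0.27, 2.55], [-1.08, 4.22], [0.17, 2.65], [-2.57, 2.57]. Speed limits (rad/s): [2.79, 2.79, 3.14, 3.14, 3.14, 3.14].

INTERFACE

Orientations are given as [roll, pitch, yaw] about the fixed x, y, z axes, in that order (R = Rz(yaw) Ry(pitch) Rx(roll)).
In Python, from bench import * gives the robot as it stands.
- The arm moves only by the tool step_arm, never from a script. Its argument "increments" is text: rows parted by semicolons, each of 6 numbers parted by spaces: the shift along the tool's x, y, z in cm, then the turn, a rotation vector about the tool's x, y, z in rad. A call has 1 to 5 rows; each row shifts and turns the commanded pose from where the row before left it, along the tool's axes as they then stand; what a row does not reach is not made up. A row lasts 1/10 s, in which the tool goes at most 50 mm and 8.59 degrees, less where a joint would pass 70% of its speed; a pose out of reach is approached as far as the arm can. A call is refused whole if a number of a shift passes 5 or a number of a turn 0.15, either way. A call with a gripper value outside its range is refused whole. "claw" is the gripper's target within -1 to 1 (shut at 1, half-way at 0, fully open at -1), set as the call begins (left out, the last holds). The fingers move at their own pace and stop on an object; the grip force is fixed at half the most. Time passes only in rows, so rows that do not move let the fingers close. It gives the time, the measured TCP pose, the force and the opening at its end, in the units of the state.
- get_obs(): the state, without advancing time (a new reading comes with each control period).
- snapshot(name): name is "scene" or "side" or "wrist"; returns the picture (400x640x3 uint8, red, green, blue); there is no depth.
- calibration(name): a dict with "camera_matrix" (3x3 intrinsics, pixels), "eye" and "orientation" of the camera in the world; the wrist camera has in their place "tool_from_camera" (4x4, takes a point from camera to tool coordinates, whose origin is the TCP and whose axes are the flange's). Camera axes: x right, y up, looking along -z (the intrinsics and any distortion apply to the point x, -y, -z); pixel columns grow to the right and rows downward; lengths in m; the calibration is good to about 2 mm. The wrist camera is an equidistant fisheye: a pixel r from the principal point sees the ray r / f radians off the axis. A picture is of the moment at which its call begins: read the wrist's pose just before it. calibration takes no time and is no camera call.
- close_job(): hands the job in, once; it reports no verdict.
The state is a dict: "time": time; "joint_positions": joint angles; "qvel": joint speeds; "joint_torque": joint torques, N m; "tool_pos": TCP position; "ee_rot": TCP orientation; "wrist_force": force on the tool from outside, world axes, zero at the start; "wrist_torque": the same for the moment, N m; "width": finger opening in m.
Only numpy, scipy, OpenCV 4.12 (cv2) and the standard library are available. Lean on these libraries where they do the work, as an engineer would, in place of code of your own. Each camera call takes 0.05 s, during which the arm holds its last target. There are 200 camera calls.

TASK

Put the blue-sleeved carton flat on the sloping shelf of the tilted parts rack, over the white centre line, with its end against the backstop. Then stack the yellow-sleeved carton squarely on top of it the same way, lengthwise down the slope with its end against the backstop too, and let go. Leave the red-sleeved carton where it is.

Things in the scene. Friction and masses are not known exactly. Their poses are not given: they have to be found in the camera images.
- blue_center (a point): Brown cardboard carton with a wide blue sleeve round its middle and white end labels, 110 mm long (own y), 56 mm wide (own x), 50 mm high (own z), about 0.4 to 0.75 kg; flat on the bench at the start. The point is its centre, 25 mm above its underside. In place, its y lies along seat's y (either way) and the centre is at (0, 55, 25) mm in seat's frame.
- yellow_center (a point): Brown cardboard carton with a wide yellow sleeve round its middle and white end labels, 90 mm long (own y), 56 mm wide (own x), 44 mm high (own z), about 0.25 to 0.5 kg; flat on the bench at the start. The point is its centre, 22 mm above its underside. In place, its y lies along seat's y (either way) and the centre is at (0, 45, 72) mm in seat's frame.
- red_center (a point): Brown cardboard carton with a wide red sleeve round its middle and white end labels, 110 mm long (own y), 56 mm wide (own x), 50 mm high (own z), about 0.55 kg; flat on the bench at the start. The point is its centre, 25 mm above its underside. It is not wanted: it stays where it is.
- seat: Grey steel shelf, 200 x 150 mm, of the fixed rack, sloping 15 degrees down to a 76 mm high backstop square to it; sides open. Friction holds a carton: it does not slide down. White line down the middle. Origin: inner corner of shelf face and backstop face, mid-width, 35 mm above the bench. x along the backstop, y up the slope away from it, z square off the shelf.
There are look-alikes about, which are no part of the job. Leave any black or green look-alike of the part that bears yellow_center alone.

How it is judged:
By the outcome, as a careful person would: the job done as asked, in the order asked, and still so for the second after the job is handed in, with the robot touching nothing.
It also fails if it takes over 64 s, if anything falls off the work surface, if the arm or the gripper's body presses on something with over 40 N, if the wrist force passes 120 N, or if a joint passes its speed limit or range.

## Working session

There is one attempt and no reset: what is moved stays moved. The work goes in short steps, Python scripts to look and compute and a tool call to move; the robot and the scene stay as the last step left them, time stands still between calls to the robot, and variables do not carry over. Pictures are saved under pics/ and viewed, about 8 in all and at most 12, crops included, and the job is handed in when it is done.

Besides the shell and the picture viewer there is one more tool, called after ">>>" by a JSON object that holds its "op" and its "data", one argument or row to a line. step_arm: Moves the arm, as the interface text tells. Its arguments: {"type":"object","properties":{"increments":{"type":"string"},"claw":{"type":"number"}},"required":["increments"]}

```bash
ls; mkdir -p pics
python3 - <<'E'
from bench import *
import cv2
for n in("scene","side"):
    im=snapshot(n); cv2.imwrite(f"pics/{n}0.png",im[:,:,::-1]); print(n,calibration(n))
print(calibration("wrist")); o=get_obs(); print(o)
im=snapshot("wrist"); cv2.imwrite("pics/wrist0.png",im[:,:,::-1])
print(dir())
E
```

```text
pics
scene {'camera_matrix': array([[498.50992188,   0.        , 318.95021771],
       [  0.        , 498.50992188, 207.35122347],
       [  0.        ,   0.        ,   1.        ]]), 'eye': array([ 1.15483817, -0.5213451 ,  0.80779345]), 'orientation': array([8.31898052e-01, 7.68882183e-04, 9.01509181e-01])}
side {'camera_matrix': array([[366.11418477,   0.        , 316.00081057],
       [  0.        , 366.11418477, 192.07308864],
       [  0.        ,   0.        ,   1.        ]]), 'eye': array([0.36164002, 0.45417409, 0.65544148]), 'orientation': array([ 6.86450802e-01,  9.44769913e-04, -2.83021265e+00])}
{'camera_matrix': array([[309.70691629,   0.        , 322.41789691],
       [  0.        , 309.70691629, 198.55367657],
       [  0.        ,   0.        ,   1.        ]]), 'tool_from_camera': array([[-3.32526975e-04,  9.64578394e-01,  2.63796155e-01,
         7.64757706e-02],
       [ 9.99999702e-01,  5.04359027e-04, -5.83658789e-04,
        -8.25909807e-05],
       [-6.96032630e-04,  2.63795882e-01, -9.64578275e-01,
        -1.79156102e-01],
       [ 0.00000000e+00,  0.00000000
[... 284 characters left out ...]

        1.49703959e-03, -7.47242740e-05]), 'joint_torque': array([ 2.25695316e-03, -3.41256917e+01, -3.03301656e+01,  7.19034858e-02,
        3.05556308e-02, -9.49158243e-05]), 'tool_pos': array([5.49488648e-01, 3.99526512e-05, 2.04429915e-01]), 'ee_rot': array([-3.13960768e+00, -2.22313186e-04,  1.57074755e+00]), 'wrist_force': array([-0.28045698, -0.18357674,  0.53901461]), 'wrist_torque': array([ 0.0115535 , -0.01469931, -0.01137039]), 'width': 0.09414724103840146}
['IKError', '__annotations__', '__builtins__', '__cached__', '__doc__', '__file__', '__loader__', '__name__', '__package__', '__spec__', 'calibration', 'close_job', 'cv2', 'get_obs', 'hold_point_z', 'im', 'n', 'o', 'snapshot']
```

View pics/scene0.png

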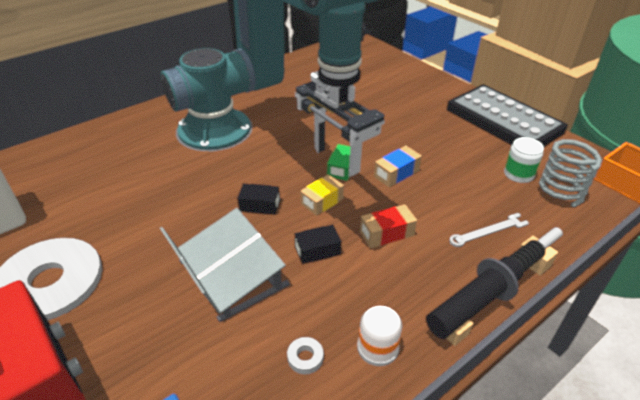

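View pics/side0.png

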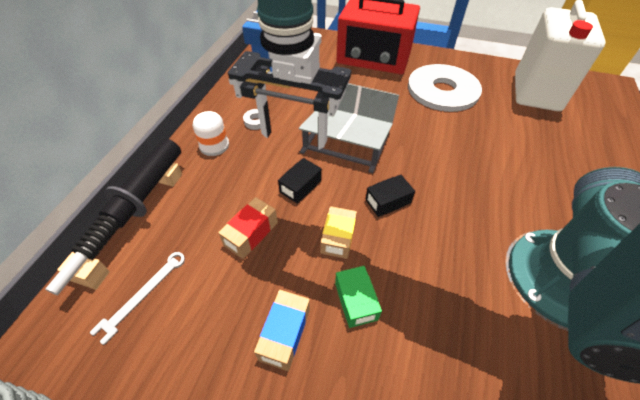

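The pictures show blue at scene (398,165) / side (283,328), yellow at (323,193) / (338,232), red at (388,225) / (249,228), and the rack at (230,260) / (350,125) with its white line visible. Black and green look-alikes are nearby.

```bash
cat > h.py <<'E'
from bench import *
import numpy as np, cv2
from scipy.spatial.transform import Rotation as R
def T(n,obs=None):
    c=calibration(n)
    if n!="wrist": return R.from_euler("xyz",c["orientation"]).as_matrix(),np.array(c["eye"]),c["camera_matrix"]
    W=np.eye(4);W[:3,:3]=R.from_euler("xyz",obs["ee_rot"]).as_matrix();W[:3,3]=obs["tool_pos"]
    M=W@c["tool_from_camera"]; return M[:3,:3],M[:3,3],c["camera_matrix"]
def ray(n,uv,obs=None):
    Rm,e,K=T(n,obs); uv=np.atleast_2d(uv).astype(float)
    p=(uv-K[:2,2])/K[0,0]
    if n=="wrist":
        r=np.linalg.norm(p,axis=1,keepdims=True)+1e-12; d=np.hstack([p/r*np.sin(r),np.cos(r)])
    else: d=np.hstack([p,np.ones((len(p),1))])
    d=d*[1,-1,-1]; return e,d@Rm.T
def onz(n,uv,z,obs=None):
    e,d=ray(n,uv,obs); return e+d*((z-e[2])/d[:,2])[:,None]
def proj(n,P,obs=None):
    Rm,e,K=T(n,obs); q=(np.atleast_2d(P)-e)@Rm*[1,-1,-1]
    if n=="wrist":
        s=np.linalg.norm(q[:,:2],axis=1,keepdims=True); return q[:,:2]/(s+1e-12)*np.arctan2(s,q[:,2:])*K[0,0]+K[:2,2]
    return q[:,:2]/q[:,2:]*K[0,0]+K[:2,2]
def tri(obsl):
    A=np.zeros((3,3));b=np.zeros(3)
    for n,uv,o in obsl:
        e,d=ray(n,uv,o);d=d[0]/np.linalg.norm(d[0]);P=np.eye(3)-np.outer(d,d);A+=P;b+=P@e
    return np.linalg.solve(A,b)
HS={"blue":((100,130,60),(125,255,255)),"yellow":((22,150,100),(32,255,255)),"red":((0,200,80),(4,255,255))}
def mask(im,c):
    m=cv2.inRange(cv2.cvtColor(im,cv2.COLOR_RGB2HSV),*HS[c]); return m
E
python3 - <<'E'
from h import *
o=get_obs()
print(hold_point_z)
for n in("scene","side","wrist"):
    im=cv2.imread(f"pics/{n}0.png")[:,:,::-1].copy()
    for c in HS:
        cs,_=cv2.findContours(mask(im,c),cv2.RETR_EXTERNAL,cv2.CHAIN_APPROX_NONE)
        for k in sorted(cs,key=cv2.contourArea)[-2:]:
            if cv2.contourArea(k)<60: continue
            m=cv2.moments(k);uv=[m["m10"]/m["m00"],m["m01"]/m["m00"]]
            print(n,c,cv2.contourArea(k),np.round(uv),onz(n,uv,.04,o).round(3))
E
```

```text
0.0188
scene blue 440.0 [401. 163.] [[0.492 0.268 0.04 ]]
scene blue 3015.5 [440.  40.] [[0.062 0.902 0.04 ]]
scene yellow 491.0 [325. 192.] [[0.46  0.046 0.04 ]]
scene red 596.0 [391. 223.] [[0.632 0.094 0.04 ]]
scene red 4467.5 [ 22. 344.] [[ 0.449 -0.63   0.04 ]]
side blue 1028.5 [441.  29.] [[ 0.33 -0.84  0.04]]
side blue 1112.0 [283. 326.] [[0.48  0.267 0.04 ]]
side yellow 180.5 [336. 232.] [[0.447 0.059 0.04 ]]
side red 505.5 [255. 224.] [[0.608 0.092 0.04 ]]
side red 682.5 [379.  41.] [[ 0.515 -0.698  0.04 ]]
wrist blue 1600.5 [ 22. 381.] [[-0.4   -0.614  0.04 ]]
wrist yellow 1106.5 [239. 134.] [[0.455 0.058 0.04 ]]
```

View pics/wrist0.png

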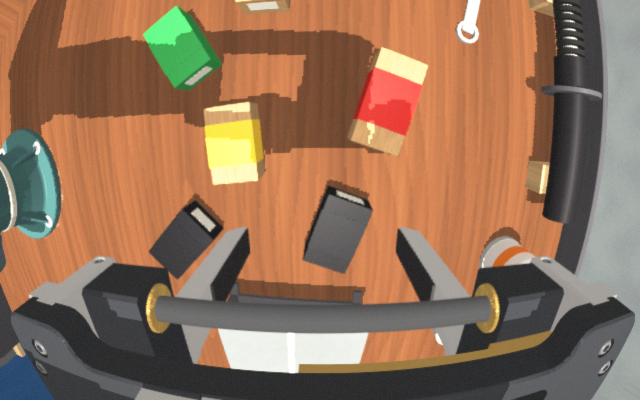

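The wrist view shows yellow at (235,143), red at (390,100), and blue's near end at (263,3). The rack's white line is at (293,350), partly hidden. I'll move over the rack to see it better.

>>> {"op": "step_arm", "data": {
  "increments": "-4 0 -2 0 0 0;-5 0 -2 0 0 0;-5 0 -2 0 0 0;-5 0 -2 0 0 0;-5 0 0 0 0 0"
}}

```text
time: 0.65
tool_pos: [0.5507, -0.2311, 0.2847]
ee_rot: [3.136, 0.002, 1.572]
wrist_force: [0.9, 0.1, 0.5]
width: 0.0942
```

>>> {"op": "step_arm", "data": {
  "increments": "-3 0 0 0 0 0;-2 0 0 0 0 0;0 0 0 0 0 0;0 0 0 0 0 0"
}}

```text
time: 1.05
tool_pos: [0.5501, -0.2783, 0.2807]
ee_rot: [-3.141, -0.002, 1.571]
wrist_force: [-0.6, 0.1, 0.5]
width: 0.0941
```

Run:
```python
from h import *
o=get_obs(); im=snapshot("wrist"); cv2.imwrite("pics/w1.png",im[:,:,::-1]); s=snapshot("scene");cv2.imwrite("pics/s1.png",s[:,:,::-1]); d=snapshot("side");cv2.imwrite("pics/d1.png",d[:,:,::-1])
np.save("o1.npy",o,allow_pickle=True); print(o["time"],o["tool_pos"],o["ee_rot"])
a=cv2.resize(cv2.imread("pics/scene0.png")[200:330,150:310],None,fx=2.5,fy=2.5,interpolation=2)
b=cv2.resize(cv2.imread("pics/side0.png")[70:180,290:410],None,fx=2.5,fy=2.5,interpolation=2)
b=cv2.copyMakeBorder(b,0,a.shape[0]-b.shape[0],0,0,0)
top=np.hstack([a,b]); w=cv2.imread("pics/w1.png")
out=np.zeros((325+275,800,3),np.uint8); out[:325,:top.shape[1]]=top
w=w[0:275]; out[325:,:640]=w
cv2.imwrite("pics/m1.png",out)
```

```text
1.05 [ 0.55005974 -0.278325    0.28073478] [-3.14093844e+00 -1.52862617e-03  1.57125907e+00]
```

View pics/m1.png

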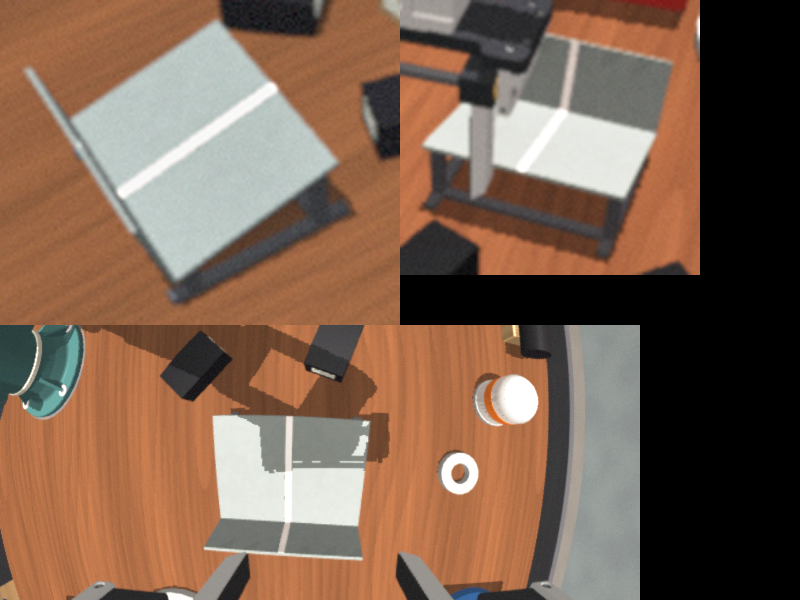

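In the montage's wrist panel the shelf's upper corners are at (213,92) and (370,97) and its lower corners at (220,195) and (359,201). The white line runs from (289,91) to (288,198).

Run:
```python
from h import *
o=np.load("o1.npy",allow_pickle=True).item()
w=onz
tl,tr,tm=[onz("wrist",p,.0738,o)[0] for p in((213,91.5),(370,97),(289.5,91.5))]
bl,br,bm=[onz("wrist",p,.035,o)[0] for p in((220,194.5),(359,201),(288,198))]
for n,p in zip("tl tr tm bl br bm".split(),(tl,tr,tm,bl,br,bm)): print(n,p.round(4))
print("w",np.linalg.norm(tr-tl),np.linalg.norm(br-bl),"len",np.linalg.norm(tl-bl),np.linalg.norm(tr-br),np.linalg.norm(tm-bm))
for a,b in((tr,tl),(br,bl)): print(np.degrees(np.arctan2((a-b)[1],(a-b)[0])))
# scene: line ends, corners
S=lambda u,v:(150+u/2.5,200+v/2.5)
D=lambda u,v:(290+(u-400)/2.5,70+v/2.5)
for n,p,z in (("tm",S(275,86),.0738),("bm",S(121,193),.035),("tl?",S(218,22),.0738),("tr",S(338,163),.0738),("bl",S(71,120),.035),("br",S(177,280),.035)): print("scene",n,onz("scene",p,z)[0].round(4))
for n,p,z in (("tm",D(522,169),.0738),("bm",D(566,112),.035),("tl",D(626,194),.0738),("tr",D(425,145),.0738),("bl",D(655,133),.035)): print("side",n,onz("side",p,z)[0].round(4))
```

```text
tl [ 0.4102 -0.1654  0.0738]
tr [ 0.6089 -0.177   0.0738]
tm [ 0.5096 -0.1706  0.0738]
bl [ 0.3994 -0.3115  0.035 ]
br [ 0.6025 -0.3213  0.035 ]
bm [ 0.501  -0.3168  0.035 ]
w 0.1990120062021715 0.20326811074227596 len 0.15159353909819026 0.14957770797417372 0.15156857397555115
-3.3460874031958223
-2.758985142127103
scene tm [ 0.5121 -0.1687  0.0738]
scene bm [ 0.5021 -0.3125  0.035 ]
scene tl? [ 0.4157 -0.1645  0.0738]
scene tr [ 0.6126 -0.1766  0.0738]
scene bl [ 0.4048 -0.3075  0.035 ]
scene br [ 0.6032 -0.3199  0.035 ]
side tm [ 0.5079 -0.1724  0.0738]
side bm [ 0.4971 -0.3142  0.035 ]
side tl [ 0.4085 -0.169   0.0738]
side tr [ 0.6056 -0.1767  0.0738]
side bl [ 0.4012 -0.3092  0.035 ]
```

The three views agree on the seat: origin about (0.501, -0.315, 0.035), yaw about -3.4°, and the measured sizes come out at 200 x 150 mm. Next is blue.

>>> {"op": "step_arm", "data": {
  "increments": "4 0 0 0 0 0;5 -1 0 0 0 0;5 -1 0 0 0 0;5 -1 0 0 0 0;5 -1 0 0 0 0"
}}

```text
time: 1.7
tool_pos: [0.5097, -0.0399, 0.2817]
ee_rot: [3.14, -0.0, 1.573]
wrist_force: [1.6, -0.1, -0.2]
width: 0.0945
```

>>> {"op": "step_arm", "data": {
  "increments": "5 -1 0 0 0 0;5 -1 0 0 0 0;4 0 0 0 0 0;0 0 0 0 0 0;0 0 0 0 0 0"
}}

```text
time: 2.2
tool_pos: [0.4905, 0.0965, 0.2816]
ee_rot: [3.141, 0.0, 1.575]
wrist_force: [0.2, 0.4, -0.8]
width: 0.0942
```

Run:
```python
from h import *
o=get_obs(); im=snapshot("wrist"); cv2.imwrite("pics/w2.png",im[:,:,::-1]); np.save("o2.npy",o,allow_pickle=True); print(o["time"],o["tool_pos"],o["ee_rot"])
for c,h in(("blue",.05),("yellow",.044),("red",.05)):
    cs,_=cv2.findContours(mask(im,c),cv2.RETR_EXTERNAL,cv2.CHAIN_APPROX_NONE)
    k=max(cs,key=cv2.contourArea)
    P=onz("wrist",k[:,0],h,o)[:,:2].astype(np.float32); r=cv2.minAreaRect(P); print(c,cv2.contourArea(k),r,cv2.boxPoints(cv2.minAreaRect(k)).round(0).tolist())
```

```text
2.2 [0.49047814 0.09647191 0.28160071] [3.14077869e+00 4.20754340e-04 1.57478738e+00]
blue 1263.5 ((0.4792199730873108, 0.261861652135849), (0.0550035797059536, 0.04737819358706474), 0.17563679814338684) [[293.0, 33.0], [335.0, 33.0], [335.0, 67.0], [293.0, 67.0]]
yellow 10.0 ((0.4738946259021759, 0.052087411284446716), (0.0022239885292947292, 0.046884726732969284), 5.043371677398682) [[308.0, 187.0], [309.0, 187.0], [313.0, 219.0], [311.0, 219.0]]
red 229.5 ((0.5897149443626404, 0.1054595410823822), (0.05574670061469078, 0.011253922246396542), 72.11640930175781) [[384.0, 184.0], [398.0, 147.0], [405.0, 149.0], [392.0, 187.0]]
```

View pics/w2.png

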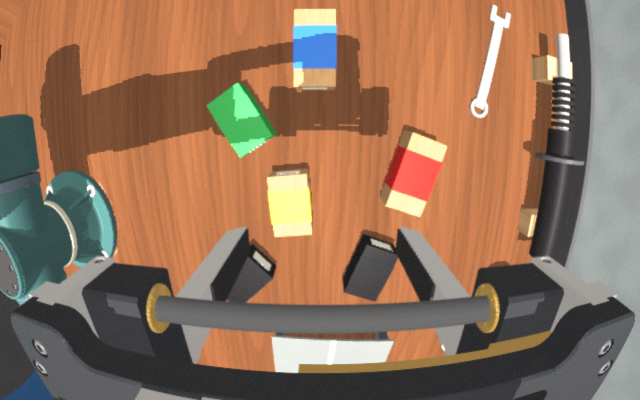

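Blue is at (315,48), nearly square to the axes. Yellow is at (290,203) and red at (413,172). I'll move closer to refine blue.

>>> {"op": "step_arm", "data": {
  "increments": "4 -0.5 2 0 0 0;4 -0.5 2 0 0 0;2 0 2 0 0 0;0 0 0 0 0 0;0 0 0 0 0 0"
}}

```text
time: 2.75
tool_pos: [0.4813, 0.1937, 0.2211]
ee_rot: [-3.141, 0.001, 1.57]
wrist_force: [-0.9, -0.7, -0.3]
width: 0.094
```

```bash
cat > meas.py <<'E'
from h import *
import sys
from time import sleep
def run(tag,cols):
    o=get_obs(); im=snapshot("wrist"); cv2.imwrite(f"pics/{tag}.png",im[:,:,::-1]); np.save(f"{tag}.npy",o,allow_pickle=True); print(o["time"],o["tool_pos"],o["ee_rot"])
    hsv=cv2.cvtColor(im,cv2.COLOR_RGB2HSV)
    for c,h in cols:
        cs,_=cv2.findContours(mask(im,c),cv2.RETR_EXTERNAL,cv2.CHAIN_APPROX_NONE)
        k=max(cs,key=cv2.contourArea); b=cv2.boundingRect(k)
        P=onz("wrist",k[:,0],h,o)[:,:2].astype(np.float32); r=cv2.minAreaRect(P); print(c,cv2.contourArea(k),b,np.round(r[0],4),np.round(r[1],4),round(r[2],2))
        x,y=np.round(k[:,0].mean(0)).astype(int); 
        for v in range(max(0,y-75),min(400,y+75),5): print(v,hsv[v,x],end=" ")
        print()
E
python3 -c "from meas import *; run('w3',[('blue',.05)])"
```

```text
2.75 [0.48131078 0.19369504 0.22106268] [-3.14092504e+00  1.15778896e-03  1.56983847e+00]
blue 2501.0 (296, 93, 51, 52) [0.4797 0.2671] [0.0582 0.056 ] 89.6
43 [ 10 138 124] 48 [ 11 145 121] 53 [ 11 146 124] 58 [ 12 155 120] 63 [ 11 145 125] 68 [ 11 145 120] 73 [ 16 123 214] 78 [ 15 120 217] 83 [ 16 122 218] 88 [ 15 120 218] 93 [108 163 228] 98 [108 174 228] 103 [108 176 226] 108 [108 174 227] 113 [108 176 227] 118 [108 177 227] 123 [108 177 226] 128 [108 173 228] 133 [108 177 226] 138 [108 177 226] 143 [108 177 227] 148 [ 16 121 220] 153 [ 15 123 218] 158 [ 28  60 255] 163 [ 28  56 255] 168 [ 12 151 211] 173 [ 12 152 206] 178 [ 12 153 206] 183 [ 12 153 208] 188 [ 12 153 207]
```

```bash
python3 - <<'E'
from h import *
o=np.load("w3.npy",allow_pickle=True).item()
hsv=cv2.cvtColor(cv2.imread("pics/w3.png"),cv2.COLOR_BGR2HSV)
for x in(305,321,337):
    print(x,[ (v,*hsv[v,x]) for v in list(range(66,76))+list(range(144,170))][::2])
print(T("wrist",o)[1])
for v in(71,92.5,145,155.5,165.5): print(v,onz("wrist",(321,v),.05,o)[0].round(4))
for v in(100,120,140):
    b=[u for u in range(270,380) if 100<hsv[v,u,0]<125 and hsv[v,u,1]>100]; print(v,b[0],b[-1],onz("wrist",[(b[0]-.5,v),(b[-1]+.5,v)],.05,o).round(4).tolist())
E
python3 -c "
import cv2
a=cv2.imread('pics/w3.png')[30:230,200:460]; cv2.imwrite('pics/w3c.png',cv2.resize(a,None,fx=2.5,fy=2.5,interpolation=2))"
```

```text
305 [(66, np.uint8(12), np.uint8(149), np.uint8(120)), (68, np.uint8(11), np.uint8(145), np.uint8(121)), (70, np.uint8(13), np.uint8(135), np.uint8(142)), (72, np.uint8(16), np.uint8(122), np.uint8(198)), (74, np.uint8(16), np.uint8(124), np.uint8(197)), (144, np.uint8(109), np.uint8(163), np.uint8(224)), (146, np.uint8(14), np.uint8(101), np.uint8(206)), (148, np.uint8(15), np.uint8(121), np.uint8(213)), (150, np.uint8(16), np.uint8(123), np.uint8(216)), (152, np.uint8(16), np.uint8(124), np.uint8(216)), (154, np.uint8(15), np.uint8(123), np.uint8(217)), (156, np.uint8(23), np.uint8(93), np.uint8(254)), (158, np.uint8(28), np.uint8(62), np.uint8(255)), (160, np.uint8(28), np.uint8(65), np.uint8(255)), (162, np.uint8(28), np.uint8(63), np.uint8(255)), (164, np.uint8(28), np.uint8(63), np.uint8(255)), (166, np.uint8(22), np.uint8(94), np.uint8(254)), (168, np.uint8(12), np.uint8(152), np.uint8(212))]
321 [(66, np.uint8(12), np.uint8(148), np.uint8(121)), (68, np.uint8(11), np.uint8(145), np.uint8(120)), (70, np.uint8(14), np.uint8(130), np.uint8(161)), (72, np.uint8(15), np.uint8(122)
[... 1294 characters left out ...]
np.uint8(25), np.uint8(82), np.uint8(255)), (158, np.uint8(28), np.uint8(56), np.uint8(255)), (160, np.uint8(28), np.uint8(54), np.uint8(255)), (162, np.uint8(28), np.uint8(55), np.uint8(255)), (164, np.uint8(28), np.uint8(56), np.uint8(255)), (166, np.uint8(23), np.uint8(92), np.uint8(254)), (168, np.uint8(12), np.uint8(148), np.uint8(215))]
[0.48142087 0.27037802 0.40013045]
71 [0.4799 0.3211 0.05  ]
92.5 [0.4799 0.2965 0.05  ]
145 [0.4798 0.2369 0.05  ]
155.5 [0.4798 0.2249 0.05  ]
165.5 [0.4797 0.2134 0.05  ]
100 296 346 [[0.4514, 0.2883, 0.05], [0.5083, 0.2881, 0.05]]
120 296 346 [[0.4512, 0.2656, 0.05], [0.5084, 0.2655, 0.05]]
140 296 345 [[0.451, 0.2428, 0.05], [0.5075, 0.2427, 0.05]]
```

View pics/w3c.png

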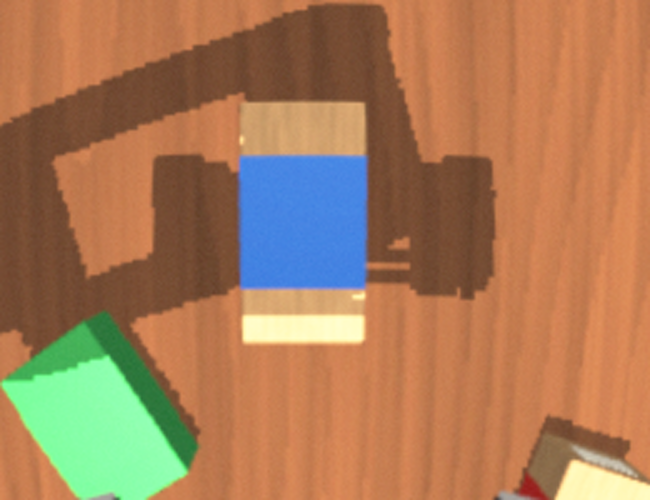

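That's the sunlit end strip, and the measured length is 108 mm. Blue's centre is (0.480, 0.267) with yaw about 0, so I'll grasp it.

>>> {"op": "step_arm", "data": {
  "increments": "3.5 -0.1 2 0 0 0;3.8 0 3 0 0 0;0 0 4 0 0 0;0 0 4 0 0 0;0 0 4 0 0 0"
}}

```text
time: 3.3
tool_pos: [0.4822, 0.267, 0.0518]
ee_rot: [3.138, -0.001, 1.569]
wrist_force: [0.5, -0.8, 0.1]
width: 0.0941
```

>>> {"op": "step_arm", "data": {
  "increments": "0 0 2.5 0 0 0;0 0 1 0 0 0;0 0 0.4 0 0 0;0 0 0 0 0 0;0 0 0 0 0 0"
}}

```text
time: 3.8
tool_pos: [0.482, 0.2683, 0.0145]
ee_rot: [3.138, -0.002, 1.57]
wrist_force: [-1.0, 0.0, -0.4]
width: 0.0939
```

>>> {"op": "step_arm", "data": {
  "increments": "0 -0.2 0.3 0 0 0;0 0 0 0 0 0;0 0 0 0 0 0;0 0 0 0 0 0;0 0 0 0 0 0",
  "claw": 1
}}

```text
time: 4.3
tool_pos: [0.4784, 0.268, 0.0093]
ee_rot: [3.141, -0.0, 1.571]
wrist_force: [3.3, 0.6, 0.1]
width: 0.0576
```

>>> {"op": "step_arm", "data": {
  "increments": "0 0 0 0 0 0;0 0 0 0 0 0;0 0 0 0 0 0;0 0 0 0 0 0"
}}

```text
time: 4.7
tool_pos: [0.4787, 0.268, 0.0094]
ee_rot: [3.141, -0.0, 1.571]
wrist_force: [2.3, 0.1, -0.5]
width: 0.0559
```

>>> {"op": "step_arm", "data": {
  "increments": "0 0 -2 0 0 0;0 0 -4 0 0 0;0 0 -4 0 0 0;0 0 -4 0 0 0;0 0 0 0 0 0"
}}

```text
time: 5.2
tool_pos: [0.4807, 0.2692, 0.1549]
ee_rot: [3.132, -0.004, 1.571]
wrist_force: [1.3, 1.1, -4.3]
width: 0.0561
```

>>> {"op": "step_arm", "data": {
  "increments": "-3 0.5 0 0 0 0;-4 0.5 0 0 0 0.02;-4 0.5 0 0 0 0.02;-4 0.5 0 0 0 0.02;-4 0.5 0 0 0 0"
}}

```text
time: 5.7
tool_pos: [0.496, 0.076, 0.1452]
ee_rot: [-3.135, 0.001, 1.511]
wrist_force: [0.8, -0.7, -4.9]
width: 0.0559
```

>>> {"op": "step_arm", "data": {
  "increments": "-4 0 0 0 0 0;-4 0 0 0 0 0;-4 0 0 0 0 0;-4 0 0 0 0 0;-4 0 0 0 0 0"
}}

```text
time: 6.2
tool_pos: [0.4839, -0.1229, 0.1452]
ee_rot: [-3.135, -0.002, 1.511]
wrist_force: [1.4, 0.9, -4.8]
width: 0.0559
```

>>> {"op": "step_arm", "data": {
  "increments": "-4 0 0 0 0 0;-4 0 0 0 0 0;-3 0 0 0 0 0;0 0 0 0 0 0;0 0 0 0 0 0"
}}

```text
time: 6.7
tool_pos: [0.478, -0.2312, 0.1456]
ee_rot: [-3.136, -0.004, 1.509]
wrist_force: [0.5, 0.7, -4.9]
width: 0.0558
```

>>> {"op": "step_arm", "data": {
  "increments": "0 0 0 0 0.09 0;0 0 0 0 0.09 0;0 0 0 0 0.082 0;0 0 0 0 0 0;0 0 0 0 0 0"
}}

```text
time: 7.2
tool_pos: [0.4794, -0.231, 0.1479]
ee_rot: [-3.139, -0.262, 1.511]
wrist_force: [-0.2, 0.5, -4.3]
width: 0.0561
```

```bash
cat > go.py <<'E'
from h import *
def seatT(yaw=-.0593,o=(.5012,-.315,.035)):
    Rs=R.from_euler("z",yaw).as_matrix()@R.from_euler("x",np.radians(15)).as_matrix(); return Rs,np.array(o)
def go(ysz):  # target TCP in seat mm
    o=get_obs(); Rs,s=seatT(); Rt=R.from_euler("xyz",o["ee_rot"]).as_matrix()
    want=np.column_stack([Rs[:,1],Rs[:,0],-Rs[:,2]])
    print("t",o["time"],"seat-frame TCP mm",(Rs.T@(o["tool_pos"]-s)*1000).round(1),"F seat",(Rs.T@o["wrist_force"]).round(1),"w",o["width"])
    print("shift cm tool",(Rt.T@(s+Rs@np.array(ysz)/1000-o["tool_pos"])*100).round(2),"rotvec",R.from_matrix(Rt.T@want).as_rotvec().round(4))
E
python3 -c "from go import *; go((0,64,80))"
```

```text
t 7.2 seat-frame TCP mm [-26.7 108.9  87.6] F seat [-0.2 -0.6 -4.3] w 0.05608851898618978
shift cm tool [-4.49  2.68  0.76] rotvec [-0.0021 -0.0005 -0.0006]
```

>>> {"op": "step_arm", "data": {
  "increments": "-1.5 1 0 0 0 0;-1.5 0.9 0 0 0 0;-1.5 0.8 0 0 0 0;0 0 0 0 0 0;0 0 0 0 0 0"
}}

```text
time: 7.7
tool_pos: [0.5042, -0.2754, 0.1374]
ee_rot: [-3.141, -0.262, 1.512]
wrist_force: [0.3, -0.6, -4.6]
width: 0.0558
```

>>> {"op": "step_arm", "data": {
  "increments": "0 0 2 0 0 0;0 0 2 0 0 0;0 0 2 0 0 0;0 0 0 0 0 0;0 0 0 0 0 0"
}}

```text
time: 8.2
tool_pos: [0.505, -0.2605, 0.0802]
ee_rot: [-3.142, -0.262, 1.512]
wrist_force: [-0.4, 0.2, -4.4]
width: 0.0558
```

```bash
python3 -c "
from go import *
go((0,62,9.4))
a=snapshot('side')[60:190,270:430];b=snapshot('scene')[180:330,140:310]
a=cv2.resize(a,None,fx=2.4,fy=2.4);b=cv2.resize(b,None,fx=2.4,fy=2.4)
a=cv2.copyMakeBorder(a,0,b.shape[0]-a.shape[0],0,0,0)
cv2.imwrite('pics/m2.png',np.hstack([a,b])[:,:,::-1])"
```

```text
t 8.2 seat-frame TCP mm [ 0.6 64.4 29.5] F seat [-0.4 -0.9 -4.3] w 0.05575960486361916
shift cm tool [-0.24 -0.06  2.01] rotvec [-0.0001 -0.0002  0.0005]
```

View pics/m2.png

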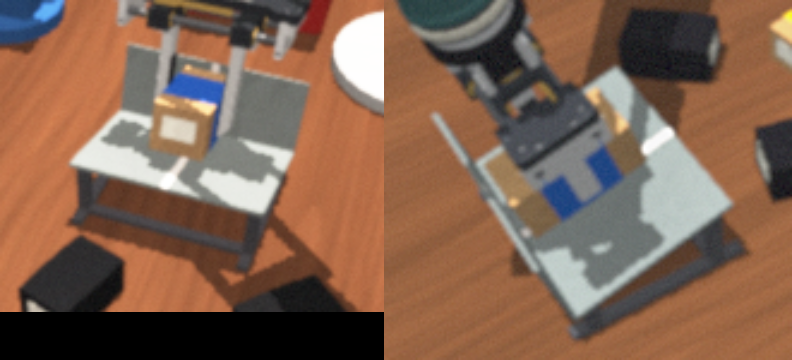

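The carton is aligned over the white line and still clear of the shelf. I'll lower it slowly.

>>> {"op": "step_arm", "data": {
  "increments": "-0.2 -0.05 0.8 0 0 0;0 0 0.5 0 0 0;0 0 0.3 0 0 0;0 0 0.1 0 0 0;0 0 0 0 0 0"
}}

```text
time: 8.8
tool_pos: [0.5046, -0.2589, 0.0623]
ee_rot: [-3.141, -0.262, 1.511]
wrist_force: [0.3, 0.0, -4.3]
width: 0.0557
```

```bash
python3 -c "
from go import *
go((0,62,9.4))"
```

```text
t 8.8 seat-frame TCP mm [ 0.  61.3 11.9] F seat [ 0.3 -1.1 -4.2] w 0.05566371879818675
shift cm tool [ 0.07 -0.    0.25] rotvec [-0.0002 -0.0006 -0.0008]
```

>>> {"op": "step_arm", "data": {
  "increments": "0 0 0.1 0 0 0;0 0 0.1 0 0 0;0 0 0 0 0 0"
}}

```text
time: 9.1
tool_pos: [0.5047, -0.2585, 0.0607]
ee_rot: [-3.142, -0.262, 1.511]
wrist_force: [0.3, 0.2, -4.0]
width: 0.0558
```

>>> {"op": "step_arm", "data": {
  "increments": "0 0 0.1 0 0 0;0 0 0 0 0 0;0 0 0 0 0 0"
}}

```text
time: 9.4
tool_pos: [0.5048, -0.2582, 0.0598]
ee_rot: [3.141, -0.262, 1.511]
wrist_force: [-0.1, -0.4, -4.9]
width: 0.056
```

>>> {"op": "step_arm", "data": {
  "increments": "0 0 0.1 0 0 0;0 0 0 0 0 0;0 0 0 0 0 0"
}}

```text
time: 9.7
tool_pos: [0.5048, -0.2583, 0.0597]
ee_rot: [3.141, -0.261, 1.511]
wrist_force: [-2.1, -0.2, 1.1]
width: 0.0559
```

>>> {"op": "step_arm", "data": {
  "increments": "0 0 0.1 0 0 0;0 0 0 0 0 0;0 0 0 0 0 0"
}}

```text
time: 10.0
tool_pos: [0.5048, -0.2583, 0.0597]
ee_rot: [3.141, -0.261, 1.511]
wrist_force: [-3.9, -0.2, 5.5]
width: 0.0562
```

Contact came at the expected height. I'll slide it to the backstop.

>>> {"op": "step_arm", "data": {
  "increments": "0 0 -0.1 0 0 0;-0.15 0 0 0 0 0;-0.15 0 0 0 0 0;0 0 0 0 0 0"
}}

```text
time: 10.4
tool_pos: [0.5055, -0.2605, 0.0592]
ee_rot: [3.139, -0.263, 1.511]
wrist_force: [-1.3, 1.4, 5.2]
width: 0.0557
```

>>> {"op": "step_arm", "data": {
  "increments": "-0.1 0 0 0 0 0;-0.1 0 0 0 0 0;0 0 0 0 0 0"
}}

```text
time: 10.7
tool_pos: [0.5057, -0.2623, 0.0587]
ee_rot: [3.139, -0.263, 1.512]
wrist_force: [-0.2, 1.1, 4.6]
width: 0.056
```

>>> {"op": "step_arm", "data": {
  "increments": "-0.1 0 0 0 0 0;0 0 0 0 0 0;0 0 0 0 0 0"
}}

```text
time: 11.0
tool_pos: [0.5058, -0.2631, 0.0585]
ee_rot: [3.138, -0.263, 1.512]
wrist_force: [0.3, 2.8, 5.9]
width: 0.0557
```

```bash
python3 -c "
from go import *
go((0,55.5,9.4))"
```

```text
t 11.0 seat-frame TCP mm [ 1.5 56.4  9.2] F seat [0.1 4.3 5. ] w 0.055668013612229506
shift cm tool [-0.09 -0.15 -0.02] rotvec [ 0.0031 -0.0013  0.0005]
```

>>> {"op": "step_arm", "data": {
  "increments": "-0.1 -0.1 0 0 0 0;0 0 0 0 0 0;0 0 0 0 0 0"
}}

```text
time: 11.3
tool_pos: [0.5057, -0.2631, 0.0586]
ee_rot: [3.136, -0.265, 1.513]
wrist_force: [2.0, 5.1, 5.7]
width: 0.0561
```

>>> {"op": "step_arm", "data": {
  "increments": "-0.1 0 0 0 0 0;0 0 0 0 0 0;0 0 0 0 0 0"
}}

```text
time: 11.6
tool_pos: [0.5058, -0.2631, 0.0585]
ee_rot: [3.136, -0.266, 1.513]
wrist_force: [2.1, 7.7, 6.5]
width: 0.0558
```

```bash
python3 -c "
from go import *
go((0,55.5,9.4))"
```

```text
t 11.6 seat-frame TCP mm [ 1.5 56.4  9.2] F seat [1.6 9.3 4.3] w 0.055768298762327286
shift cm tool [-0.09 -0.15 -0.02] rotvec [ 0.0047 -0.0046  0.0019]
```

>>> {"op": "step_arm", "data": {
  "increments": "0.1 -0.15 0 0 0 0;0 0 0 0 0 0;0 0 0 0 0 0"
}}

```text
time: 11.9
tool_pos: [0.5056, -0.2631, 0.0586]
ee_rot: [3.133, -0.264, 1.514]
wrist_force: [5.5, 4.1, 3.9]
width: 0.0557
```

```bash
python3 -c "
from go import *
go((0,55.5,9.4))
a=snapshot('side')[60:170,300:410];b=snapshot('scene')[190:310,150:290]
a=cv2.resize(a,None,fx=3,fy=3);b=cv2.resize(b,None,fx=3,fy=3)
a=cv2.copyMakeBorder(a,0,b.shape[0]-a.shape[0],0,0,0)
cv2.imwrite('pics/m3.png',np.hstack([a,b])[:,:,::-1])"
```

```text
t 11.9 seat-frame TCP mm [ 1.3 56.4  9.3] F seat [5.3 5.2 2.6] w 0.055733692758817045
shift cm tool [-0.09 -0.13 -0.01] rotvec [ 0.008  -0.0024  0.0021]
```

View pics/m3.png

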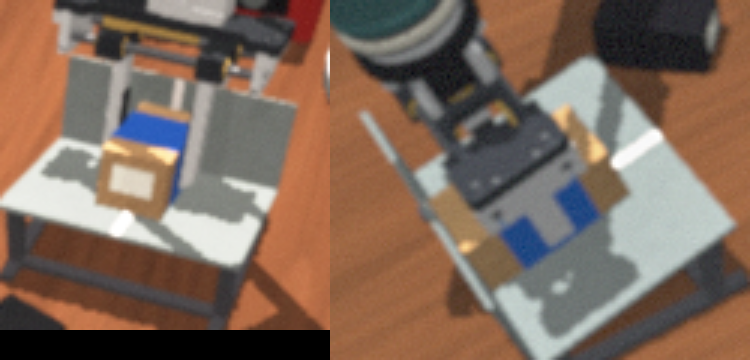

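It is centred on the line and against the backstop. I'll release and retreat along the tool axis.

>>> {"op": "step_arm", "data": {
  "increments": "0 0.2 0 0 0 0;0 0 0 0 0 0;0 0 0 0 0 0"
}}

```text
time: 12.3
tool_pos: [0.5056, -0.2631, 0.0585]
ee_rot: [3.138, -0.265, 1.513]
wrist_force: [1.1, 4.7, 6.3]
width: 0.0559
```

>>> {"op": "step_arm", "data": {
  "increments": "0 0 0 0 0 0;0 0 0 0 0 0;0 0 0 0 0 0;0 0 0 0 0 0",
  "claw": -0.6
}}

```text
time: 12.7
tool_pos: [0.5037, -0.2649, 0.0566]
ee_rot: [-3.141, -0.262, 1.51]
wrist_force: [-1.1, 0.3, 0.5]
width: 0.0751
```

>>> {"op": "step_arm", "data": {
  "increments": "0 0 -1 0 0 0;0 0 -2 0 0 0;0 0 -4 0 0 0;0 0 -4 0 0 0;0 0 -4 0 0 0"
}}

```text
time: 13.2
tool_pos: [0.5013, -0.304, 0.204]
ee_rot: [3.141, -0.261, 1.511]
wrist_force: [0.6, 0.3, -0.2]
width: 0.075
```

>>> {"op": "step_arm", "data": {
  "increments": "-2 0 -2 0 0 0;-3 0 0 0 0 0;-3 0 0 0 0 0;0 0 0 0 0 0;0 0 0 0 0 0",
  "claw": -1
}}

```text
time: 13.7
tool_pos: [0.4963, -0.3861, 0.2003]
ee_rot: [-3.141, -0.263, 1.51]
wrist_force: [0.1, 0.1, 0.8]
width: 0.0936
```

```bash
cat > chk.py <<'E'
from go import *
def chk(tag):
    o=get_obs(); w=snapshot("wrist"); s=snapshot("scene"); d=snapshot("side"); np.save(f"{tag}.npy",o,allow_pickle=True)
    for n,i in(("w",w),("s",s),("d",d)): cv2.imwrite(f"pics/{tag}{n}.png",i[:,:,::-1])
    go((0,62,100))
    a=cv2.resize(d[60:180,290:410],None,fx=3,fy=3);b=cv2.resize(s[190:310,150:290],None,fx=3,fy=3)
    out=np.zeros((600,800,3),np.uint8); out[:360,:360]=a; out[:360,360:780]=b
    out[360:600,:]=cv2.resize(w[60:220,60:593],(800,240)) ; cv2.imwrite(f"pics/{tag}.png",out[:,:,::-1])
E
python3 -c "from chk import *; chk('c1')"
```

```text
t 13.85 seat-frame TCP mm [-1.000e-01 -2.460e+01  1.789e+02] F seat [ 0.   0.1 -0.1] w 0.09435761403636934
shift cm tool [8.66 0.01 7.89] rotvec [0.0009 0.0002 0.0006]
```

View pics/c1.png

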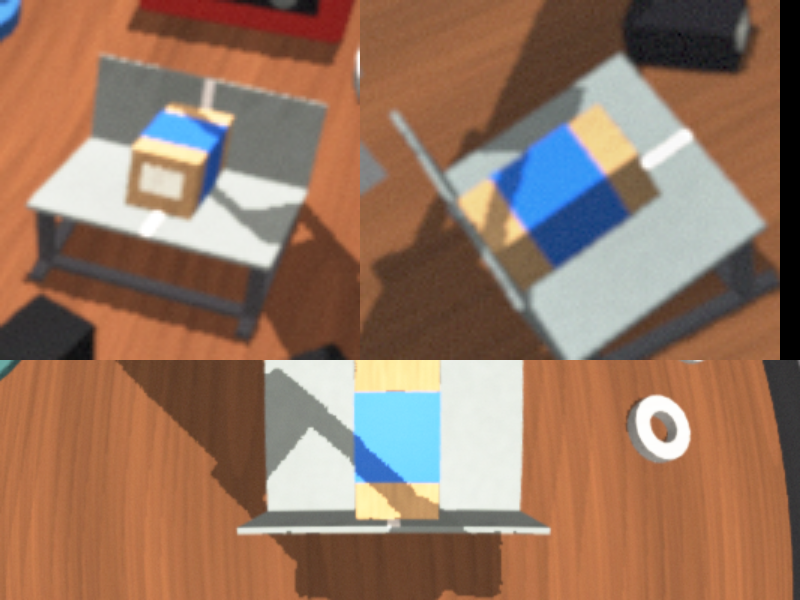

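Blue sits flat and against the backstop, near the line: wrist panel columns 355–440 for the carton against 266–522 for the shelf. I'll work out the exact sideways offset and yaw.

```bash
cat > lat.py <<'E'
from go import *
def pl(n,uv,zs,o):
    e,d=ray(n,uv,o); Rs,s=seatT(); e=Rs.T@(e-s); d=d@Rs; return (e+d*((zs-e[2])/d[:,2])[:,None])*1000
def edges(tag,rows,c,zs):
    o=np.load(tag+".npy",allow_pickle=True).item(); im=cv2.imread(f"pics/{tag}w.png"); hsv=cv2.cvtColor(im,cv2.COLOR_BGR2HSV)
    for v in rows:
        b=[u for u in range(200,430) if HS[c][0][0]-5<hsv[v,u,0]<HS[c][1][0]+5 and hsv[v,u,1]>90]
        g=[u for u in range(200,450) if hsv[v,u,1]<60 and hsv[v,u,2]>60]
        if not b or not g: continue
        B=pl("wrist",[(b[0]-.5,v),(b[-1]+.5,v)],zs,o); G=pl("wrist",[(g[0]-.5,v),(g[-1]+.5,v)],0,o)
        print(v,"carton x",B[:,0].round(1),"mid",B[:,0].mean().round(2),"y",B[0,1].round(1),"shelf x",G[:,0].round(1),"mid",G[:,0].mean().round(2),"y",G[0,1].round(1))
E
python3 -c "
from lat import *
edges('c1',range(84,140,6),'blue',.05)"
```

```text
84 carton x [-26.6  29.1] mid 1.27 y 82.7 shelf x [-101.3   98.7] mid -1.32 y 91.3
90 carton x [-26.6  29.1] mid 1.26 y 76.6 shelf x [-100.2   98.7] mid -0.72 y 84.0
96 carton x [-26.7  29.2] mid 1.25 y 70.6 shelf x [-100.2   98.8] mid -0.73 y 76.9
102 carton x [-26.7  29.2] mid 1.24 y 64.6 shelf x [-100.4   98.9] mid -0.75 y 69.7
108 carton x [-27.7  29.2] mid 0.74 y 58.7 shelf x [-100.5   99. ] mid -0.76 y 62.6
114 carton x [-26.8  29.2] mid 1.23 y 52.7 shelf x [-100.7   99.1] mid -0.78 y 55.5
120 carton x [-26.8  29.3] mid 1.22 y 46.7 shelf x [-100.9   99.3] mid -0.79 y 48.4
126 carton x [-26.9  29.3] mid 1.21 y 40.8 shelf x [-101.1   99.5] mid -0.8 y 41.3
132 carton x [-26.   29.4] mid 1.7 y 34.8 shelf x [-101.3   99.7] mid -0.82 y 34.2
138 carton x [-26.1  29.4] mid 1.69 y 28.8 shelf x [-101.6   98.7] mid -1.45 y 27.1
```

>>> {"op": "step_arm", "data": {
  "increments": "0 0 -2 0 -0.09 0;0 0 0 0 -0.09 0;0 0 0 0 -0.082 0;4 0 -1 0 0 0;5 -1 0 0 0 0"
}}

```text
time: 14.35
tool_pos: [0.4927, -0.3001, 0.2315]
ee_rot: [3.138, 0.002, 1.511]
wrist_force: [-0.2, -0.3, 1.0]
width: 0.0941
```

>>> {"op": "step_arm", "data": {
  "increments": "5 -1 0 0 0 0;5 -1 0 0 0 0;5 -1 0 0 0 0;5 -1 0 0 0 0;5 0 0 0 0 0"
}}

```text
time: 14.85
tool_pos: [0.4661, -0.0507, 0.2311]
ee_rot: [3.139, 0.0, 1.511]
wrist_force: [0.4, 0.9, 0.2]
width: 0.0941
```

>>> {"op": "step_arm", "data": {
  "increments": "2 -1 0 0 0 0;0 0 0 0 0 0;0 0 0 0 0 0"
}}

```text
time: 15.15
tool_pos: [0.4585, -0.0324, 0.2306]
ee_rot: [3.14, 0.001, 1.513]
wrist_force: [-0.4, 0.1, -0.1]
width: 0.0939
```

```bash
python3 -c "from meas import *; HS['yellow']=((20,140,90),(34,255,255)); run('w4',[('yellow',.044)])
a=cv2.imread('pics/w4.png')[40:240,200:460]; cv2.imwrite('pics/w4c.png',cv2.resize(a,None,fx=2.5,fy=2.5,interpolation=2))"
```

```text
15.15 [ 0.4585242  -0.03240558  0.23056669] [3.13962153e+00 7.92195680e-04 1.51277075e+00]
yellow 1936.5 (278, 90, 56, 49) [0.4441 0.0475] [0.0582 0.0509] 4.78
38 [ 11 140 120] 43 [ 11 142 122] 48 [ 11 139 121] 53 [ 11 144 124] 58 [ 11 144 122] 63 [ 11 138 126] 68 [ 12 141 127] 73 [ 11 142 124] 78 [ 16 121 224] 83 [ 17 121 227] 88 [ 16 120 224] 93 [ 27 154 252] 98 [ 29 163 254] 103 [ 28 164 254] 108 [ 28 166 254] 113 [ 28 167 254] 118 [ 28 167 254] 123 [ 28 169 254] 128 [ 28 165 254] 133 [ 28 169 254] 138 [ 16 118 224] 143 [ 16 120 223] 148 [ 16 121 221] 153 [ 12 148 215] 158 [ 11 155 203] 163 [ 11 153 203] 168 [ 11 151 205] 173 [ 11 153 204] 178 [ 11 151 206] 183 [ 11 152 208]
```

View pics/w4c.png

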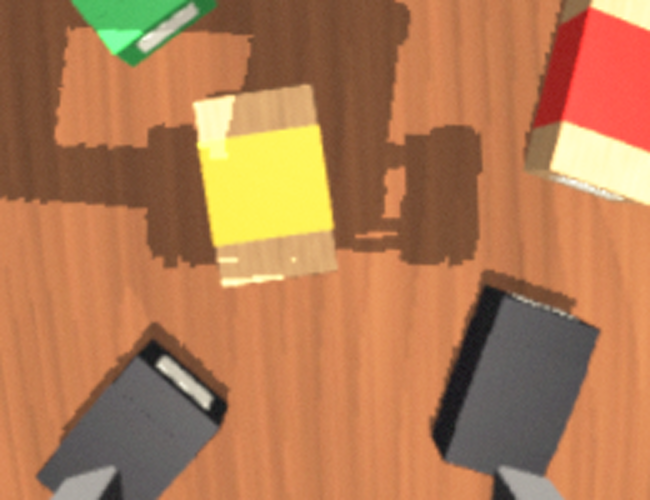

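Yellow's top face in the crop has corners (193,102), (312,85), (336,270) and (222,286), with clear space for the jaws.

Run:
```python
from h import *
o=np.load("w4.npy",allow_pickle=True).item()
c=np.array([(193,102),(312,85),(336,270),(222,286)])/2.5+[200,40]
P=onz("wrist",c,.044,o); print(P.round(4).tolist(),P.mean(0))
L=(P[0]+P[1]-P[2]-P[3])/2; print("len",np.linalg.norm(L),"ang",np.arctan2(L[1],L[0]))
W=(P[1]+P[2]-P[0]-P[3])/2; print("wid",np.linalg.norm(W),"ang",np.arctan2(W[1],W[0]))
d=np.array([.4441,.0475,.012])-o["tool_pos"]; Rt=R.from_euler("xyz",o["ee_rot"]).as_matrix(); print((Rt.T@d*100).round(2), o["ee_rot"][2])
```

```text
[[0.4133, 0.0893, 0.044], [0.4692, 0.0933, 0.044], [0.4754, 0.005, 0.044], [0.4209, 0.0007, 0.044]] [0.44470016 0.04706182 0.044     ]
len 0.08874761719447657 ang 1.6491070173624536
wid 0.055350640022109134 ang 0.07441293560700601
[ 7.91 -1.95 21.85] 1.5127707520799292
```

>>> {"op": "step_arm", "data": {
  "increments": "4 -1 3 0 0 0;3.9 -0.9 3 0 0 0;0 0 3 0 0 -0.07;0 0 3 0 0 -0.067;0 0 0 0 0 0"
}}

```text
time: 15.7
tool_pos: [0.4414, 0.0454, 0.1058]
ee_rot: [-3.132, -0.001, 1.646]
wrist_force: [0.3, -0.2, 0.6]
width: 0.0938
```

>>> {"op": "step_arm", "data": {
  "increments": "0 0 3 0 0 0;0 0 3 0 0 0;0 0 2 0 0 0;0 0 0 0 0 0;0 0 0 0 0 0"
}}

```text
time: 16.2
tool_pos: [0.4459, 0.0455, 0.0319]
ee_rot: [3.14, 0.0, 1.645]
wrist_force: [0.6, 0.3, 0.1]
width: 0.0936
```

Run:
```python
from h import *
o=get_obs(); d=np.array([.4444,.0473,.009])-o["tool_pos"]; Rt=R.from_euler("xyz",o["ee_rot"]).as_matrix(); print(o["tool_pos"],(Rt.T@d*100).round(2), o["ee_rot"])
```

```text
[0.4459059  0.04547418 0.03188228] [ 0.19 -0.14  2.29] [3.13976148e+00 1.95153033e-04 1.64540505e+00]
```

>>> {"op": "step_arm", "data": {
  "increments": "0.2 -0.15 1 0 0 0;0 0 0.8 0 0 0;0 0 0.4 0 0 0;0 0 0 0 0 0;0 0 0 0 0 0"
}}

```text
time: 16.7
tool_pos: [0.4429, 0.0482, 0.0084]
ee_rot: [-3.142, 0.0, 1.648]
wrist_force: [0.6, 0.3, -0.0]
width: 0.0939
```

>>> {"op": "step_arm", "data": {
  "increments": "0 0 0 0 0 0;0 0 0 0 0 0;0 0 0 0 0 0;0 0 0 0 0 0;0 0 0 0 0 0",
  "claw": 1
}}

```text
time: 17.2
tool_pos: [0.4431, 0.0481, 0.0084]
ee_rot: [3.141, 0.0, 1.648]
wrist_force: [1.4, -1.0, -0.3]
width: 0.0577
```

>>> {"op": "step_arm", "data": {
  "increments": "0 0 0 0 0 0;0 0 0 0 0 0;0 0 0 0 0 0;0 0 0 0 0 0"
}}

```text
time: 17.6
tool_pos: [0.4433, 0.0481, 0.0085]
ee_rot: [3.141, 0.0, 1.648]
wrist_force: [1.6, 0.8, -0.8]
width: 0.0562
```

>>> {"op": "step_arm", "data": {
  "increments": "0 0 -2 0 0 0;0 0 -4 0 0 0;0 0 -5 0 0 0;0 0 -5 0 0 0;0 0 -4 0 0 0"
}}

```text
time: 18.1
tool_pos: [0.4423, 0.0482, 0.2102]
ee_rot: [-3.141, -0.0, 1.648]
wrist_force: [1.7, 0.5, -4.1]
width: 0.0561
```

>>> {"op": "step_arm", "data": {
  "increments": "0 0 0 0 0 0.07;0 0 0 0 0 0.067;-3 1 0 0 0 0;-4 1 0 0 0 0;-4 1 0 0 0 0"
}}

```text
time: 18.6
tool_pos: [0.4653, -0.064, 0.2069]
ee_rot: [-3.138, -0.001, 1.513]
wrist_force: [1.3, -0.5, -3.4]
width: 0.0557
```

>>> {"op": "step_arm", "data": {
  "increments": "-4 1 0 0 0 0;-4 1 0 0 0 0;-4 1 0 0 0 0;-4 1 0 0 0 0;0 0 0 0 0 0"
}}

```text
time: 19.1
tool_pos: [0.4956, -0.2299, 0.2056]
ee_rot: [-3.137, 0.0, 1.505]
wrist_force: [-0.7, 1.2, -4.1]
width: 0.0555
```

>>> {"op": "step_arm", "data": {
  "increments": "0 0 0 0 0.09 0;0 0 0 0 0.09 0;0 0 0 0 0.082 0;0 0 0 0 0 0;0 0 0 0 0 0"
}}

```text
time: 19.6
tool_pos: [0.496, -0.2252, 0.2072]
ee_rot: [-3.139, -0.262, 1.51]
wrist_force: [0.7, 0.2, -3.3]
width: 0.0558
```

```bash
python3 -c "
from go import *
go((0,56,115))"
```

```text
t 19.6 seat-frame TCP mm [-10.5 130.9 143.2] F seat [ 0.7 -0.6 -3.2] w 0.055843767305714914
shift cm tool [-7.49  1.06  2.81] rotvec [-0.002  -0.0004 -0.0016]
```

>>> {"op": "step_arm", "data": {
  "increments": "-2.5 0.4 0 0 0 0;-2.5 0.4 0 0 0 0;-2.5 0.25 0 0 0 0;0 0 1.5 0 0 0;0 0 1.3 0 0 0"
}}

```text
time: 20.1
tool_pos: [0.5033, -0.29, 0.1611]
ee_rot: [-3.141, -0.262, 1.512]
wrist_force: [-0.3, 0.9, -3.2]
width: 0.0556
```

>>> {"op": "step_arm", "data": {
  "increments": "0 0 2 0 0 0;0 0 2 0 0 0;0 0 0.5 0 0 0;0 0 0 0 0 0;0 0 0 0 0 0"
}}

```text
time: 20.6
tool_pos: [0.5044, -0.2793, 0.1195]
ee_rot: [3.14, -0.261, 1.512]
wrist_force: [0.7, 0.6, -3.3]
width: 0.056
```

```bash
python3 -c "
from go import *
go((0,52,58.5))"
```

```text
t 20.6 seat-frame TCP mm [ 1.  56.5 72.3] F seat [ 0.6 -0.3 -3.4] w 0.05602020239840867
shift cm tool [-0.45 -0.11  1.38] rotvec [0.0013 0.0008 0.0006]
```

>>> {"op": "step_arm", "data": {
  "increments": "-0.3 -0.15 0.5 0 0 0;-0.15 0 0.4 0 0 0;0 0 0.2 0 0 0;0 0 0 0 0 0;0 0 0 0 0 0"
}}

```text
time: 21.1
tool_pos: [0.5023, -0.2811, 0.1066]
ee_rot: [3.142, -0.262, 1.511]
wrist_force: [-0.6, -0.2, -2.7]
width: 0.0556
```

```bash
python3 -c "
from go import *
go((0,52,58.5))"
```

```text
t 21.1 seat-frame TCP mm [-0.9 51.3 60.4] F seat [-0.6 -1.  -2.5] w 0.055561086649331154
shift cm tool [0.07 0.09 0.19] rotvec [ 0.0003 -0.0004 -0.0009]
```

>>> {"op": "step_arm", "data": {
  "increments": "0 0.1 0.1 0 0 0;0 0 0 0 0 0;0 0 0 0 0 0"
}}

```text
time: 21.4
tool_pos: [0.5034, -0.2808, 0.1057]
ee_rot: [3.141, -0.262, 1.511]
wrist_force: [0.5, -0.3, -4.7]
width: 0.056
```

>>> {"op": "step_arm", "data": {
  "increments": "0 0 0.1 0 0 0;0 0 0 0 0 0;0 0 0 0 0 0"
}}

```text
time: 21.7
tool_pos: [0.5033, -0.2806, 0.1047]
ee_rot: [3.142, -0.262, 1.511]
wrist_force: [-0.5, 0.3, -3.6]
width: 0.0559
```

>>> {"op": "step_arm", "data": {
  "increments": "0 0 0.1 0 0 0;0 0 0 0 0 0;0 0 0 0 0 0"
}}

```text
time: 22.0
tool_pos: [0.5034, -0.2806, 0.1046]
ee_rot: [3.141, -0.261, 1.511]
wrist_force: [-1.3, -0.2, 0.9]
width: 0.056
```

Contact came at the expected height. I'll slide yellow to the backstop.

>>> {"op": "step_arm", "data": {
  "increments": "-0.15 0 0 0 0 0;-0.15 0 0 0 0 0;0 0 0 0 0 0;0 0 0 0 0 0"
}}

```text
time: 22.4
tool_pos: [0.5038, -0.2831, 0.104]
ee_rot: [3.14, -0.262, 1.512]
wrist_force: [0.2, 2.2, 5.9]
width: 0.0556
```

>>> {"op": "step_arm", "data": {
  "increments": "-0.1 0 0 0 0 0;-0.1 0 0 0 0 0;0 0 0 0 0 0"
}}

```text
time: 22.7
tool_pos: [0.5038, -0.285, 0.1035]
ee_rot: [3.139, -0.262, 1.512]
wrist_force: [0.5, 2.0, 5.0]
width: 0.056
```

```bash
python3 -c "
from go import *
go((0,46,58.5))"
```

```text
t 22.7 seat-frame TCP mm [ 0.8 46.8 58.3] F seat [0.4 3.2 4.3] w 0.05601544776156544
shift cm tool [-0.08 -0.08 -0.02] rotvec [ 0.0021 -0.0003  0.0001]
```

>>> {"op": "step_arm", "data": {
  "increments": "-0.1 0 0 0 0 0;0 0 0 0 0 0;0 0 0 0 0 0"
}}

```text
time: 23.0
tool_pos: [0.5038, -0.2857, 0.1033]
ee_rot: [3.139, -0.263, 1.512]
wrist_force: [0.4, 2.5, 5.4]
width: 0.0557
```

>>> {"op": "step_arm", "data": {
  "increments": "-0.1 0 0 0 0 0;0 0 0 0 0 0;0 0 0 0 0 0"
}}

```text
time: 23.3
tool_pos: [0.5038, -0.2857, 0.1033]
ee_rot: [3.14, -0.264, 1.512]
wrist_force: [1.1, 5.0, 7.7]
width: 0.0557
```

```bash
python3 -c "
from go import *
go((0,46,58.5))"
```

```text
t 23.3 seat-frame TCP mm [ 0.8 46.1 58.4] F seat [0.8 6.8 6.1] w 0.05574697137843003
shift cm tool [-0.01 -0.08 -0.01] rotvec [ 0.0018 -0.0025  0.0007]
```

>>> {"op": "step_arm", "data": {
  "increments": "-0.1 0 0 0 0 0;0 0 0 0 0 0;0 0 0 0 0 0"
}}

```text
time: 23.6
tool_pos: [0.5038, -0.2857, 0.1033]
ee_rot: [3.14, -0.266, 1.513]
wrist_force: [-0.4, 7.2, 8.2]
width: 0.056
```

>>> {"op": "step_arm", "data": {
  "increments": "0.1 0 0 0 0 0;0 0 0 0 0 0;0 0 0 0 0 0;0 0 0 0 0 0;0 0 0 0 0 0",
  "claw": -0.6
}}

```text
time: 24.1
tool_pos: [0.5028, -0.2873, 0.1016]
ee_rot: [-3.141, -0.262, 1.51]
wrist_force: [0.4, -0.5, -0.7]
width: 0.0752
```

>>> {"op": "step_arm", "data": {
  "increments": "0 0 -1 0 0 0;0 0 -2 0 0 0;0 0 -4 0 0 0;0 0 -4 0 0 0;0 0 -4 0 0 0"
}}

```text
time: 24.6
tool_pos: [0.5004, -0.3263, 0.2491]
ee_rot: [3.141, -0.261, 1.511]
wrist_force: [0.7, -0.9, -0.0]
width: 0.0754
```

>>> {"op": "step_arm", "data": {
  "increments": "-3 0 0 0 0 0;-3 0 0 0 0 0;-3 0 0 0 0 0;0 0 0 0 0 0;0 0 0 0 0 0"
}}

```text
time: 25.1
tool_pos: [0.4952, -0.413, 0.2234]
ee_rot: [-3.141, -0.263, 1.51]
wrist_force: [-0.5, 0.3, -1.2]
width: 0.0751
```

```bash
python3 -c "
from chk import *; chk('c2')
from lat import *
HS['yellow']=((20,140,90),(34,255,255))
edges('c2',range(70,190,8),'yellow',.094)"
```

```text
t 25.25 seat-frame TCP mm [  0.4 -44.5 208.4] F seat [-0.4 -0.3 -0.3] w 0.07528288616586513
shift cm tool [10.66 -0.04 10.83] rotvec [0.0012 0.0006 0.0008]
70 carton x [-25.8  18.8] mid -3.5 y 74.6 shelf x [-101.2   99.4] mid -0.89 y 92.2
78 carton x [-26.8  29.1] mid 1.16 y 66.9 shelf x [-101.2   99.4] mid -0.91 y 81.8
86 carton x [-26.8  28.1] mid 0.68 y 59.2 shelf x [-101.2   99.4] mid -0.93 y 71.5
94 carton x [-26.8  29.1] mid 1.13 y 51.6 shelf x [-101.3   99.4] mid -0.95 y 61.2
102 carton x [-26.9  29.1] mid 1.12 y 44.0 shelf x [-101.5   99.5] mid -0.97 y 51.0
110 carton x [-27.9  28.2] mid 0.17 y 36.4 shelf x [-101.7   98.4] mid -1.65 y 40.7
118 carton x [-28.   29.2] mid 0.62 y 28.8 shelf x [-100.6   99.9] mid -0.35 y 30.5
126 carton x [-27.1  29.3] mid 1.08 y 21.2 shelf x [-100.9   98.8] mid -1.03 y 20.3
134 carton x [-26.2  28.4] mid 1.07 y 13.6 shelf x [-101.2   99.1] mid -1.06 y 10.0
142 carton x [-27.3  28.5] mid 0.59 y 6.0 shelf x [-102.9  100.8] mid -1.08 y -0.2
```

View pics/c2.png

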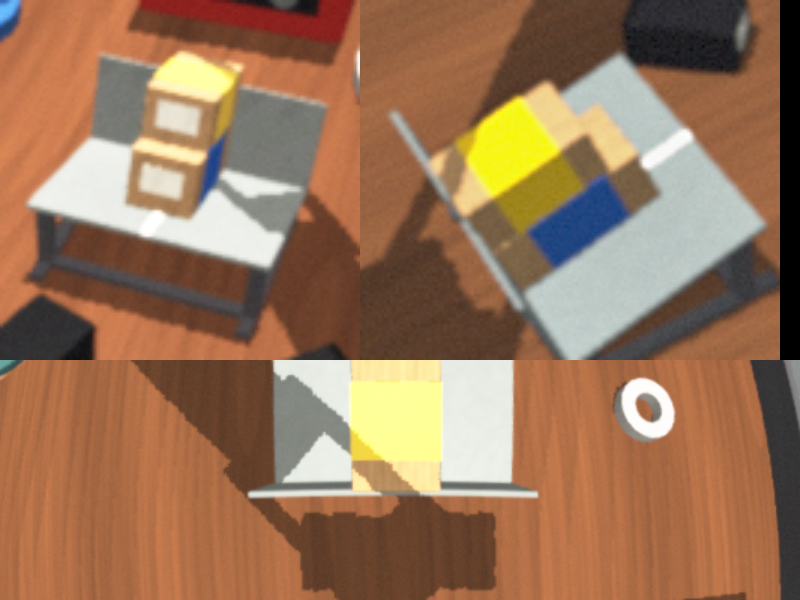

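The stack is square, both ends are against the backstop, and the arm is clear, so I'm handing in.

```bash
python3 -c "
from bench import *
print(close_job())"
```

```text
the job is handed in; nothing more can be done
None
```

The blue carton is flat on the sloping shelf over the white line, and the yellow carton is stacked squarely on top of it. I pushed each against the backstop until it stopped moving and the push force rose to about 7–9 N. I then let go, backed the arm clear and handed the job in at about 25 s; it returned no verdict.

**Last checks:**
- **Alignment:** both cartons lie parallel to the slope and within about 1 mm of each other sideways.
- **Centring:** both sit about 2 mm to one side (+x) of the shelf's mid-width. I left that rather than disturb them; the cameras are only good to about 2 mm.
- **Backstop and stability:** no gap showed at the backstop. The stack stood still about a second after I let go. The gripper read about zero force, so the arm was touching nothing.
- **Other objects:** I never touched the red carton or the black and green look-alikes. I did not measure their positions again at the end.
- **Limits:** the wrist force in the readings stayed around 11 N or less, against the 120 N limit.

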